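# Square the instrument case into the corner stop and hold its lid open

### The arm

A 6-joint arm with a two-finger parallel gripper is mounted at the origin on the work surface. World frame = base frame: x ahead of the robot, y to its left, z up, the work surface at z = 0. Lengths are in mm, angles in rad, forces in N, time in s.
With the tool pointing down it reaches from about 300 to 775 mm from the base axis. Payload 14.6 kg.
Tool frame: the origin (TCP) lies at the very end of the fingers, on their centre line; the grasp point (between the pads) lies 19 mm behind it (manip.grip_point_offset is the distance from the TCP to the grasp point, in mm); z points along the fingers, y is the line along which they close (so a half turn about z gives the same grasp; the last joint's range is limited). The gripper opens to 94 mm and grips with 3 to 60 N. Pads are 16 mm wide; open, the fingers measure 119 mm over their backs; the gripper's body (75 mm by 177 mm) begins 78 mm behind the grasp point.
Start: joints at [-1.342, 0.3, 1.521, -0, 1.321, -0.067], TCP at [160.321, -526.105, 205.446] pointing down, gripper open.
Joint ranges: [-3.03, 3.03], [-0.79, 2.21], [0.23, 2.52], [-1.04, 4.18], [0, 3.07], [-2.55, 2.55]. Speed limits (rad/s): [2.22, 2.22, 2.57, 3.14, 3.14, 3.14].

### API

Orientations are given as [roll, pitch, yaw] about the fixed x, y, z axes, in that order (R = Rz(yaw) Ry(pitch) Rx(roll)).
In Python, from cell import telemetry, eyes, manip gives the robot as it stands.
- The arm moves only by the tool play_rows, never from a script. Its arguments are lists of equal length, an entry for each row: "translation": the shift along the world's x, y, z in m, a list of three; "yaw": the turn about the world's z in rad. A call has 1 to 12 rows; each row is the pose to reach, as a shift and turn from the pose commanded when the call began; what a row does not reach only later rows make up. A row lasts 1/8 s, in which the tool goes at most 62.5 mm and 10.7 degrees, less where a joint would pass 70% of its speed; a pose out of reach is approached as far as the arm can. A call with a gripper value outside its range is refused whole. "hand" is the opening, from 0 (shut) to 1 (fully open), set as the call begins (left out, the last holds). The fingers move at their own pace and stop on an object; "force" is the grip in N (left out, the last holds). Time passes only in rows, so rows that repeat a pose let the fingers close. It gives the time, the measured TCP pose, the force, the opening and the grip force at its end, in the units of the state.
- telemetry.read_state(): the state, without advancing time (a new reading comes with each control period).
- eyes.camera(name): name is "side" or "top" or "wrist"; returns a dict with "pixels" (400x640x3 uint8, red, green, blue), "fx", "fy", "cx", "cy" (pixels), "cam_to_world" (4x4, takes a point from camera to world coordinates); the wrist camera has in their place "T_tool_cam" (4x4, takes a point from camera to tool coordinates, whose origin is the TCP and whose axes are the flange's). Camera axes: x right, y up, looking along -z (the intrinsics and any distortion apply to the point x, -y, -z); pixel columns grow to the right and rows downward; lengths in mm; the calibration is good to about 2 mm. A picture is of the moment at which its call begins: read the wrist's pose just before it. There is no depth.
- manip.sign_off(): hands the job in; it is judged then, once.
The state is a dict: "clock": time; "joints": joint angles; "qd": joint speeds; "effort": joint torques, N m; "eef_pos": TCP position; "eef_rot": TCP orientation; "wrist_force": force on the tool from outside, world axes, zero at the start; "moment": the same for the moment, N m; "finger_gap": finger opening in mm; "finger_force": force on a finger pad.
Only numpy, scipy, OpenCV 4.12 (cv2) and the standard library are available. Lean on these libraries where they do the work, as an engineer would, in place of code of your own. Each camera call takes 0.05 s, during which the arm holds its last target. There are 200 camera calls.

### The job

Push the steel instrument case along the bench, lid shut, until its hinge side and its end both sit flush against the two bars of the aluminium corner stop. Then lift the lid, which has a handle at the front, and hold it open at 60 degrees, give or take 5, so that a pupil can take the instruments out, with the case still flat on the bench and flush in the corner. The lid falls shut if let go, so finish while still holding it there, and leave the jar, the black box and the glass dish where they are.

Things in the scene. Friction and masses are not known exactly. Their poses are not given: they have to be found in the camera images.
- corner_stop: L-shaped stop fixed to the bench, up to 11 degrees off the world axes: two aluminium bars 25 mm wide, 20 mm high. Origin: inner corner where the inner faces meet, at bench height. Far bar's inner face: plane x = 0 of its frame, from y = 0 to 250 mm. Side bar's: plane y = 0, from x = 0 to -140 mm. The case goes in the quadrant x < 0, y > 0, axes parallel, its corner on this origin.
- case: Loose steel case with hinged lid, 130 (x) by 200 (y) mm, walls 50 mm high, 58 with lid shut; 0.6 to 0.95 kg in all, slides when pushed. Origin: centre of underside. +x: hinge side, goes against the far bar; -y: end for the side bar; -x: front with the lid handle. Starts 25 to 55 mm short of home in the stop's x, 30 to 90 mm in y, turned up to 11 degrees from it. Instruments inside are fixed.
- case_corner (a point): The case's bottom corner between its hinge side and its -y end, at (65, -100, 0) mm in the case frame; flush in the corner it coincides with the corner stop's origin.
- case_hinge (a point): Middle of the lid's hinge axis, at (65, 0, 50) mm in the case frame; the axis runs along the case's y.
- lid (a joint): Angle of the lid in rad: 0 shut, growing as the lid's front edge rises and swings up towards the hinge; 60 degrees is 1.047. Swings freely and falls shut below about 90 degrees; about 0.18 kg. The lid is a 130 x 200 mm steel plate 6 mm thick.
- lid_grip (a point): Centre of the lid's handle: grey plastic round bar, 16 mm diameter, 32 mm long, along the case's y, on a strip 12 mm wide in the middle of the lid's front edge. Lid shut: at (-100, 0, 54) mm in the case frame, 35 mm out from the front face; 165 mm from the hinge axis. Pinched from above by its two ends (fingers closing along the case's y) it pivots between the pads as the lid rises.
- specimen_jar: Bystander: closed amber glass jar, 56 mm across, 85 mm high. Origin: centre of its underside.
- black_case: Bystander: flat black plastic box, 110 x 160 mm, 40 mm high. Origin: centre of its underside.
- dish: Bystander: low clear glass dish, 90 mm across, 16 mm high. Origin: centre of its underside.

How it is judged:
By the outcome, as a careful person would: the job done as asked, in the order asked, and still so for the second after the job is handed in, while the arm keeps its last pose, push and grip.
It also fails if it takes over 56 s, if anything falls off the work surface, if the arm or the gripper's body presses on something with over 40 N, if the wrist force passes 120 N, or if a joint passes its speed limit or range.

## Working session

There is one attempt and no reset: what is moved stays moved. The work goes in short steps, Python scripts to look and compute and a tool call to move; the robot and the scene stay as the last step left them, time stands still between calls to the robot, and variables do not carry over. Pictures are saved under pics/ and viewed, at most 10 in all, crops included, and the job is handed in when it is done.

Besides the shell and the picture viewer there is one more tool, called after "Call:" as name(argument=value, ...), one argument or row to a line, values as JSON. play_rows: Moves the arm, as the interface text tells. Its arguments: {"type":"object","properties":{"translation":{"type":"array","items":{"type":"array","items":{"type":"number"}}},"yaw":{"type":"array","items":{"type":"number"}},"hand":{"type":"number"},"force":{"type":"number"}},"required":["translation","yaw"]}

```bash
mkdir -p pics; ls; python3 - <<'E'
from cell import telemetry, eyes, manip
import cv2,numpy as np
for n in ("top","side"):
    c=eyes.camera(n); cv2.imwrite(f"pics/{n}0.png",c["pixels"][:,:,::-1])
    print(n,{k:(np.round(v,3).tolist() if k!="pixels" else 0) for k,v in c.items()})
print(telemetry.read_state())
E
```

```text
pics
top {'pixels': 0, 'fx': 520.916, 'fy': 520.916, 'cx': 310.475, 'cy': 200.317, 'cam_to_world': [[-0.017, 0.988, -0.154, 433.724], [-1.0, -0.019, -0.013, 88.943], [-0.016, 0.154, 0.988, 1409.55], [0.0, 0.0, 0.0, 1.0]]}
side {'pixels': 0, 'fx': 361.929, 'fy': 361.929, 'cx': 323.411, 'cy': 196.13, 'cam_to_world': [[-0.981, 0.152, -0.122, 496.893], [-0.195, -0.738, 0.646, 698.019], [0.008, 0.657, 0.754, 772.527], [0.0, 0.0, 0.0, 1.0]]}
{'clock': 0.1, 'joints': array([-1.34161759e+00,  3.00440181e-01,  1.52147398e+00,  1.37632171e-05,
        1.32068975e+00, -6.66174003e-02]), 'qd': array([-0.00032168, -0.00266822, -0.00174773, -0.00240731, -0.00062183,
        0.00124366]), 'effort': array([-3.67060784e-05, -5.32647943e+01, -3.53287590e+01,  7.08615454e-02,
        2.34680978e-02, -6.46499166e-05]), 'eef_pos': array([ 160.26845891, -525.90681864,  204.94859125]), 'eef_rot': array([-3.14058452e+00, -8.06197712e-05,  2.95792681e-01]), 'wrist_force': array([-0.15553739,  0.71281295,  0.36457332]), 'moment': array([-0.01978885, -0.0155116 , -0.01963718]), 'finger_force': 0.0, 'finger_gap': 94.26144012039293}
```

View pics/top0.png

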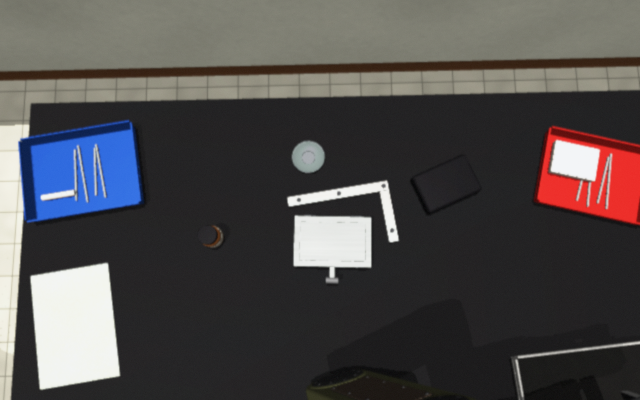

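View pics/side0.png

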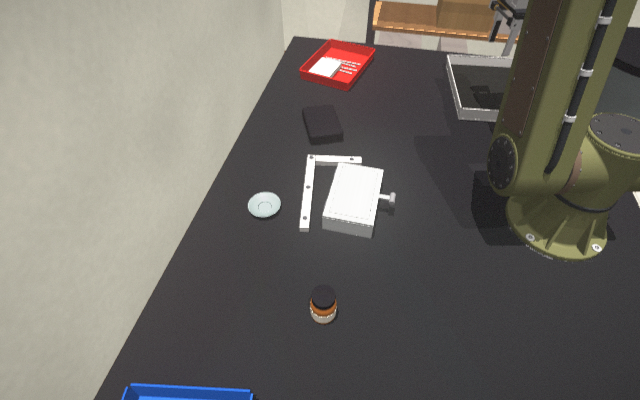

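The top view shows the stop, with its far bar from px (288,201) to (388,183) and its side bar running to (393,241). The case is at (294–371, 215–268), with the handle at (332,281). The side view shows the same layout, with the jar, dish and black box well clear.

```bash
cat > h.py <<'E'
from cell import telemetry, eyes, manip
import cv2,numpy as np
from scipy.spatial.transform import Rotation as R
def grab(n):
    s=telemetry.read_state(); c=eyes.camera(n)
    if n=="wrist":
        T=np.eye(4);T[:3,:3]=R.from_euler('xyz',s["eef_rot"]).as_matrix();T[:3,3]=s["eef_pos"]
        c["cam_to_world"]=T@np.array(c["T_tool_cam"])
    return c
def ray(c,px,z):
    px=np.atleast_2d(px).astype(float);M=np.array(c["cam_to_world"])
    d=np.c_[(px[:,0]-c["cx"])/c["fx"],-(px[:,1]-c["cy"])/c["fy"],-np.ones(len(px))]@M[:3,:3].T
    return M[:3,3]+d*((z-M[2,3])/d[:,2])[:,None]
E
python3 - <<'E'
from h import *
c=grab("top");g=cv2.cvtColor(c["pixels"],cv2.COLOR_RGB2GRAY)
m=(g>110).astype(np.uint8);m[:170]=0;m[300:]=0;m[:,:270]=0;m[:,410:]=0
cs,_=cv2.findContours(m,cv2.RETR_EXTERNAL,cv2.CHAIN_APPROX_NONE)
for k in cs:
    if cv2.contourArea(k)<60: continue
    z=20 if k[:,0,1].min()<205 else 58
    a=cv2.approxPolyDP(k,3,True)[:,0]
    print(z,cv2.contourArea(k),a.tolist());print(np.round(ray(c,a,z)[:,:2]).tolist())
E
```

```text
58 4004.5 [[294, 216], [295, 266], [328, 266], [326, 281], [331, 282], [337, 281], [336, 266], [371, 266], [370, 217]]
[[604.0, 150.0], [475.0, 149.0], [473.0, 64.0], [435.0, 70.0], [432.0, 57.0], [434.0, 42.0], [473.0, 44.0], [471.0, -46.0], [598.0, -48.0]]
20 1465.0 [[398, 240], [386, 180], [287, 197], [288, 205], [378, 191], [388, 239]]
[[540.0, -124.0], [703.0, -99.0], [661.0, 170.0], [639.0, 168.0], [673.0, -76.0], [543.0, -98.0]]
```

Call:
play_rows(
  translation=[
    [0.025,0.052,0],
    [0.05,0.104,0],
    [0.075,0.156,0],
    [0.1,0.208,0],
    [0.125,0.26,0],
    [0.15,0.312,0],
    [0.175,0.364,0],
    [0.2,0.416,0],
    [0.225,0.468,0],
    [0.25,0.52,0],
    [0.277,0.582,0],
    [0.277,0.582,0],
  ],
  yaw=[-0.03,-0.06,-0.09,-0.12,-0.15,-0.18,-0.21,-0.24,-0.27,-0.3,-0.326,-0.326],
  hand=0.7,
)

```text
clock: 1.65
eef_pos: [437.7, 58.8, 205.0]
eef_rot: [-3.141, 0.001, -0.026]
wrist_force: [-0.5, -0.1, 1.0]
finger_gap: 66.1
finger_force: 0.0
```

```bash
python3 - <<'E'
from h import *
s=telemetry.read_state();print(s["clock"],s["eef_pos"],s["eef_rot"],s["joints"])
c=grab("wrist");cv2.imwrite("pics/w1.png",c["pixels"][:,:,::-1])
print(np.round(c["cam_to_world"],2).tolist(),c["fx"],c["cx"],c["cy"])
E
```

```text
1.65 [437.73241606  58.8289674  204.9996985 ] [-3.14139861e+00  8.75941569e-04 -2.60097976e-02] [5.04713798e-02 5.66887086e-02 1.80873457e+00 2.72055854e-04
 1.27702794e+00 1.64719870e+00]
[[-0.03, 0.96, 0.27, 515.7], [-1.0, -0.03, -0.01, 58.82], [0.0, -0.27, 0.96, 383.62], [0.0, 0.0, 0.0, 1.0]] 314.02552311020395 320.57275027630806 197.7200831765474
```

View pics/w1.png

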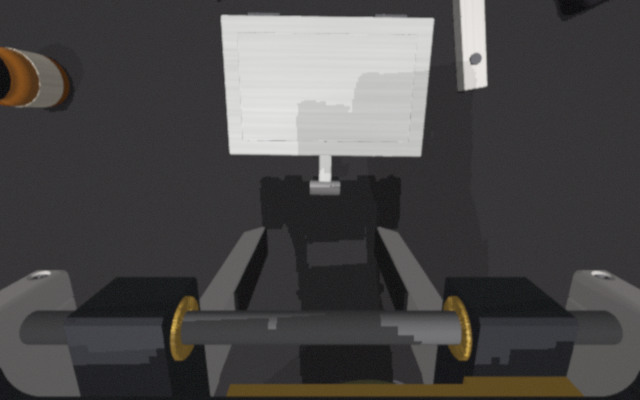

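The handle is centred at px (325,187). The lid corners are (223,16), (432,18), (421,157) and (229,154). The side bar's end is at (475,88) and the jar is far left.

```bash
python3 - <<'E'
from h import *
c=grab("wrist")
print(ray(c,[[325,187],[310,187],[340,187]],58).round(1).tolist())
p=ray(c,[[223,16],[432,18],[421,157],[229,154]],57);print(p.round(1).tolist(), np.arctan2(p[1,0]-p[0,0],p[0,1]-p[1,1]),np.arctan2(p[2,0]-p[3,0],p[3,1]-p[2,1]))
print(ray(c,[[458,91],[487,87]],20).round(1).tolist())
E
```

```text
[[437.4, 54.8, 58.0], [437.8, 70.7, 58.0], [436.9, 38.8, 58.0]]
[[603.3, 145.5, 57.0], [596.1, -48.9, 57.0], [466.4, -46.0, 57.0], [475.2, 153.6, 57.0]] -0.03689765150111734 -0.04429719102615556
[[532.4, -94.3, 20.0], [535.7, -125.7, 20.0]]
```

Call:
play_rows(
  translation=[
    [0,0,-0.03],
    [0,-0.001,-0.06],
    [0,-0.001,-0.09],
    [0,-0.001,-0.12],
    [0,-0.001,-0.145],
    [0,-0.001,-0.16],
    [0,-0.001,-0.169],
    [0,-0.001,-0.169],
  ],
  yaw=[-0.007,-0.007,-0.007,-0.007,-0.007,-0.007,-0.007,-0.007],
)

```text
clock: 2.75
eef_pos: [437.3, 54.6, 36.5]
eef_rot: [3.142, 0.0, -0.038]
wrist_force: [-0.0, 0.3, 0.8]
finger_gap: 65.6
finger_force: 0.0
```

Call:
play_rows(
  translation=[
    [0,0,0],
    [0,0,0],
    [0,0,0],
    [0,0,0],
    [0,0,0],
    [0,0,0],
    [0,0,0],
    [0,0,0],
  ],
  yaw=[0,0,0,0,0,0,0,0],
  hand=0.1,
  force=20,
)

```text
clock: 3.75
eef_pos: [437.4, 54.9, 36.5]
eef_rot: [-3.142, -0.0, -0.037]
wrist_force: [-1.4, 0.1, 5.0]
finger_gap: 31.6
finger_force: 20.0
```

```bash
python3 - <<'E'
from h import *
c=grab("wrist");cv2.imwrite("pics/w2.png",c["pixels"][:,:,::-1])
E
```

```text
(no output)
```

View pics/w2.png

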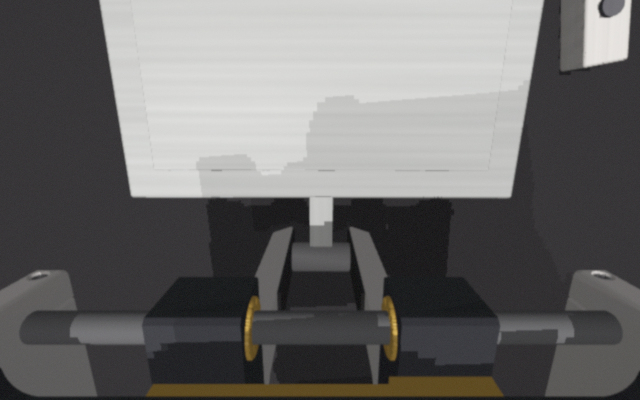

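The pads hold the handle by its ends with a 31.6 mm gap. Next I'll turn the case to the stop's angle and drag it to just short of home.

Call:
play_rows(
  translation=[
    [0.002,-0.001,0],
    [0.006,-0.003,0],
    [0.011,-0.006,0],
    [0.016,-0.01,0],
    [0.021,-0.015,0],
    [0.026,-0.021,0],
    [0.032,-0.028,0],
    [0.038,-0.035,0],
    [0.044,-0.041,0],
    [0.048,-0.046,0],
    [0.051,-0.049,0],
    [0.052,-0.05,0],
  ],
  yaw=[0.01,0.03,0.05,0.07,0.09,0.11,0.13,0.15,0.165,0.175,0.175,0.175],
)

```text
clock: 5.3
eef_pos: [489.0, 5.2, 36.5]
eef_rot: [-3.141, 0.001, 0.138]
wrist_force: [-4.6, 5.7, 8.4]
finger_gap: 31.6
finger_force: 20.0
```

```bash
python3 - <<'E'
from h import *
s=telemetry.read_state();print(s["eef_pos"],s["eef_rot"],s["wrist_force"],s["moment"])
c=grab("top");p=c["pixels"][160:310,260:420,::-1];cv2.imwrite("pics/t2.png",cv2.resize(p,None,fx=4,fy=4,interpolation=cv2.INTER_CUBIC))
E
```

```text
[489.0132301    5.21393391  36.4811099 ] [-3.14085774e+00  1.03866162e-03  1.38414640e-01] [-4.61833449  5.67491049  8.40752861] [0.83943243 0.94185473 0.31682416]
```

View pics/t2.png

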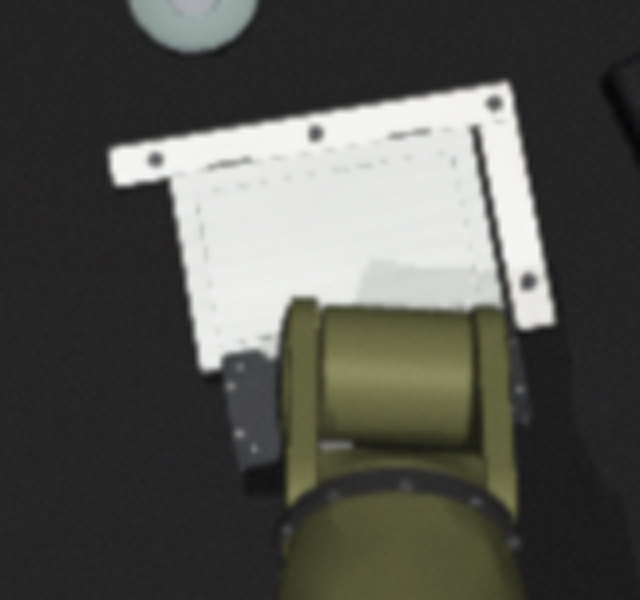

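The case is nearly parallel to the stop, with about 6 mm left to the side bar (crop px 480–510) and a thin gap at the far bar. I'll close the side gap first.

Call:
play_rows(
  translation=[
    [0.0003,-0.002,0],
    [0.0006,-0.004,0],
    [0.0008,-0.006,0],
    [0.0008,-0.006,0],
  ],
  yaw=[0,0,0,0],
)

```text
clock: 5.85
eef_pos: [490.3, -0.9, 36.6]
eef_rot: [-3.141, -0.0, 0.138]
wrist_force: [0.4, 4.7, 4.5]
finger_gap: 31.6
finger_force: 20.0
```

Call:
play_rows(
  translation=[
    [0.002,0.0003,0],
    [0.004,0.0006,0],
    [0.006,0.0008,0],
    [0.006,0.0008,0],
  ],
  yaw=[0,0,0,0],
)

```text
clock: 6.35
eef_pos: [494.5, -0.6, 36.3]
eef_rot: [-3.141, 0.004, 0.138]
wrist_force: [-13.3, -1.8, 14.9]
finger_gap: 31.4
finger_force: 20.0
```

```bash
python3 - <<'E'
from h import *
s=telemetry.read_state();print(s["eef_pos"],s["eef_rot"],s["wrist_force"],s["moment"])
c=grab("top");p=c["pixels"][165:265,270:410,::-1];a=cv2.resize(p,None,fx=5,fy=5,interpolation=cv2.INTER_CUBIC)
cv2.imwrite("pics/t3.png",a)
E
```

```text
[494.49812194  -0.55828111  36.29830524] [-3.1414085   0.00431982  0.13780431] [-13.32933216  -1.75597275  14.85184111] [-0.35451956  2.43685235  0.03250632]
```

View pics/t3.png

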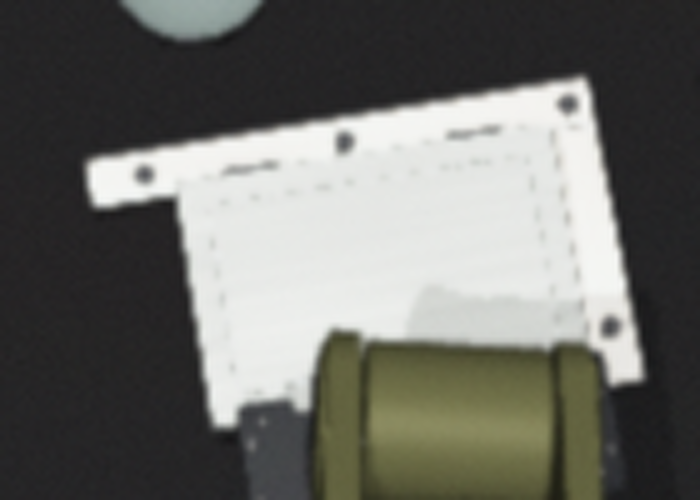

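The hinge side now presses on the far bar at 13 N. Allowing for parallax, a few mm remain on the side bar, so I'll slide along until that force rises.

Call:
play_rows(
  translation=[
    [-0.001,-0.0005,0],
    [-0.0005,-0.002,0],
    [-0.0002,-0.004,0],
    [-0.0002,-0.004,0],
  ],
  yaw=[0,0,0,0],
)

```text
clock: 6.9
eef_pos: [495.2, -3.7, 36.4]
eef_rot: [-3.141, 0.002, 0.138]
wrist_force: [-5.1, 6.4, 7.8]
finger_gap: 31.7
finger_force: 20.0
```

Call:
play_rows(
  translation=[
    [0.0003,-0.002,0],
    [0.0005,-0.003,0],
    [0.0005,-0.003,0],
  ],
  yaw=[0,0,0],
)

```text
clock: 7.28
eef_pos: [495.1, -6.1, 36.3]
eef_rot: [-3.139, 0.003, 0.138]
wrist_force: [-9.7, 12.3, 13.2]
finger_gap: 31.9
finger_force: 20.1
```

Call:
play_rows(
  translation=[
    [0.0007,-0.001,0],
    [0.001,-0.0015,0],
    [0.001,-0.0015,0],
  ],
  yaw=[0,0,0],
)

```text
clock: 7.65
eef_pos: [495.0, -6.8, 36.1]
eef_rot: [-3.138, 0.006, 0.138]
wrist_force: [-17.2, 18.9, 19.2]
finger_gap: 31.8
finger_force: 20.0
```

```bash
python3 - <<'E'
from h import *
s=telemetry.read_state();print(s["eef_pos"],s["eef_rot"],s["wrist_force"],s["moment"])
c=grab("wrist");cv2.imwrite("pics/w3.png",c["pixels"][:,:,::-1])
E
```

```text
[494.99893061  -6.84570106  36.12742248] [-3.1378097   0.00569243  0.13841658] [-17.15507885  18.87705248  19.15595451] [3.42441942 3.29787635 0.45056173]
```

View pics/w3.png

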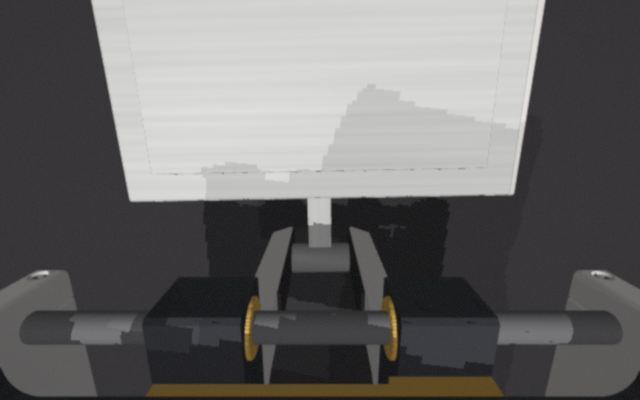

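```bash
python3 - <<'E'
from h import *
c=grab("top");g=cv2.cvtColor(c["pixels"],cv2.COLOR_RGB2GRAY).astype(float)
def edge(xs,y0,y1,ax,z,sgn=1):
    P=[]
    for t in xs:
        l=g[y0:y1,t] if ax==0 else g[t,y0:y1]
        d=np.diff(l)*sgn; i=np.argmax(d); 
        lo,mid,hi=d[max(i-1,0)],d[i],d[min(i+1,len(d)-1)]
        s=.5*(lo-hi)/(lo-2*mid+hi+1e-9)
        q=y0+i+.5+s; P.append([t,q] if ax==0 else [q,t])
    w=ray(c,P,z)[:,:2]; v=cv2.fitLine(w.astype(np.float32),cv2.DIST_HUBER,0,.01,.01).ravel()
    return v
def show(n,v,ax):
    a=np.arctan2(-v[0],v[1]) if ax=='y' else np.arctan2(v[1],v[0])
    a=(a+np.pi/2)%np.pi-np.pi/2
    print(n,"yaw %.4f"%a,v[2:].round(1))
    return a
a=show("far outer",edge(range(292,382),172,202,0,20),'y')
b=show("side outer",edge(range(188,236),380,405,1,20,-1),'x')
l=show("lid +y edge",edge(range(208,246),300,325,1,58),'x')
f=edge(range(292,382),172,202,0,20);l=edge(range(208,246),300,325,1,58);s=edge(range(188,236),380,405,1,20,-1)
n=np.array([-np.sin(a),np.cos(a)]);print("lid +y edge to side outer (flush: 225): %.1f"%((l[2:]-s[2:])@n))
E
```

```text
far outer yaw 0.1472 [681.5  42.8]
side outer yaw 0.1482 [ 616.4 -114. ]
lid +y edge yaw 0.1583 [576.1 108.8]
lid +y edge to side outer (flush: 225): 226.3
```

The stop's yaw is 0.148. The lid reads about 0.158, so the side push at the front has cocked the case slightly. I'll ease the side push and press +x so the far bar squares it.

Call:
play_rows(
  translation=[
    [0.0,0.001,0],
    [0.0,0.0017,0],
    [0.001,0.0019,0],
    [0.001,0.0019,0],
  ],
  yaw=[0,0,0,0],
)

```text
clock: 8.25
eef_pos: [495.6, -6.5, 35.9]
eef_rot: [-3.14, 0.007, 0.138]
wrist_force: [-18.8, 3.5, 17.3]
finger_gap: 31.8
finger_force: 19.9
```

```bash
cat > m.py <<'E'
from h import *
def run():
    out=[]
    for _ in range(4):
        c=grab("top");g=cv2.cvtColor(c["pixels"],cv2.COLOR_RGB2GRAY).astype(float)
        def edge(xs,y0,y1,ax,z,sgn=1):
            P=[]
            for t in xs:
                l=g[y0:y1,t] if ax==0 else g[t,y0:y1]
                d=np.diff(l)*sgn; i=np.argmax(d); lo,mid,hi=d[max(i-1,0)],d[i],d[min(i+1,len(d)-1)]
                q=y0+i+.5+.5*(lo-hi)/(lo-2*mid+hi+1e-9); P.append([t,q] if ax==0 else [q,t])
            return cv2.fitLine(ray(c,P,z)[:,:2].astype(np.float32),cv2.DIST_HUBER,0,.01,.01).ravel()
        s=edge(range(188,236),380,405,1,20,-1);l=edge(range(208,246),300,325,1,58)
        n=np.array([-np.sin(.148),np.cos(.148)])
        out.append([np.arctan(s[1]/s[0]),np.arctan(l[1]/l[0]),(l[2:]-s[2:])@n])
    s=telemetry.read_state();print(s["clock"],s["eef_pos"].round(1),s["eef_rot"].round(3),s["wrist_force"].round(1),s["moment"].round(2))
    print("side yaw, lid yaw, width",np.round(out,4).tolist())
run()
E
python3 m.py
```

```text
8.45 [495.6  -6.5  35.9] [-3.14   0.007  0.138] [-19.6   4.8  16.1] [0.74 3.64 0.17]
side yaw, lid yaw, width [[0.1481, 0.159, 226.4482], [0.1479, 0.1585, 226.3514], [0.1476, 0.1559, 226.3079], [0.1488, 0.1587, 226.3423]]
```

Call:
play_rows(
  translation=[
    [0,0,0],
    [0,0,0],
    [0,0,0],
    [0,0,0],
    [0,0,0.03],
    [0,0,0.08],
    [0,0,0.13],
    [0.03,0,0.17],
    [0.07,0,0.17],
    [0.11,0,0.17],
    [0.13,0,0.17],
    [0.13,0,0.17],
  ],
  yaw=[0,0,0,0,0.01,0.01,0.01,0.01,0.01,0.01,0.01,0.01],
  hand=0.7,
)

```text
clock: 9.95
eef_pos: [628.7, -6.9, 205.5]
eef_rot: [-3.141, 0.001, 0.148]
wrist_force: [-1.0, -0.1, -0.7]
finger_gap: 65.4
finger_force: 0.0
```

```bash
python3 m.py; python3 - <<'E'
from h import *
c=grab("wrist");cv2.imwrite("pics/w4.png",c["pixels"][:,:,::-1])
E
```

```text
10.15 [627.8  -6.9 206.8] [ 3.142 -0.     0.148] [-0.3  0.5 -0.3] [ 0.04 -0.03 -0.03]
side yaw, lid yaw, width [[-0.0697, 0.1573, 250.0066], [-0.0633, 0.1554, 249.9044], [-0.0632, 0.1577, 249.8366], [-0.0577, 0.1571, 249.1597]]
```

View pics/w4.png

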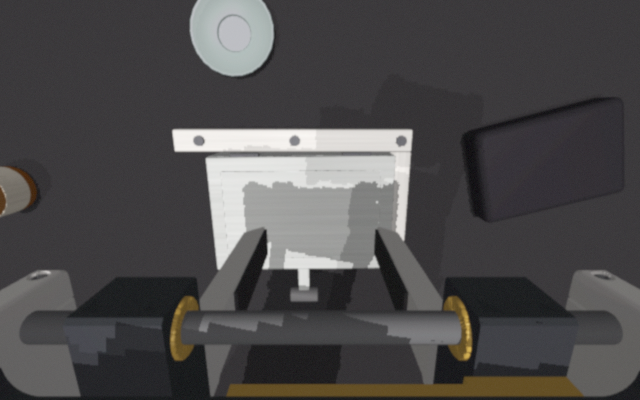

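The close view shows the far bar at rows 130–152, with the case's hinge side right below it at cols 208–395. I'll measure the gap and the angle from its edges.

```bash
python3 - <<'E'
from h import *
c=grab("wrist");g=np.mean([cv2.cvtColor(grab("wrist")["pixels"],cv2.COLOR_RGB2GRAY).astype(float) for _ in range(4)],0)
for t in (190,225,265,310,350,380): print(t,g[146:166,t].astype(int).tolist())
for r in (165,185,205,225): print(r,g[r,388:418].astype(int).tolist(), g[r,200:225].astype(int).tolist())
def fit(P,z,ax):
    v=cv2.fitLine(ray(c,P,z)[:,:2].astype(np.float32),cv2.DIST_HUBER,0,.01,.01).ravel()
    return (np.arctan(-v[0]/v[1]) if ax=='y' else np.arctan(v[1]/v[0])).round(4),v[2:].round(1)
def sub(d,o):
    i=int(np.argmax(d)); a,b,e=d[i-1],d[i],d[i+1]; return o+i+.5+.5*(a-e)/(a-2*b+e)
print("bar outer",fit([[t,sub(np.diff(g[120:140,t]),120)] for t in range(180,405)],20,'y'))
print("lid front",fit([[t,sub(-np.diff(g[258:280,t]),258)] for t in list(range(222,238))+list(range(268,290))+list(range(320,370))],58,'y'))
print("lid +y",fit([[sub(np.diff(g[r,200:225]),200),r] for r in range(160,260)],58,'x'))
print("side outer",fit([[sub(-np.diff(g[r,400:420]),400),r] for r in range(135,225)],20,'x'))
E
```

```text
190 [239, 239, 240, 240, 230, 186, 112, 64, 57, 56, 57, 58, 59, 57, 59, 58, 58, 58, 57, 58]
225 [238, 239, 240, 238, 219, 174, 124, 105, 103, 105, 117, 151, 196, 219, 224, 225, 227, 229, 229, 228]
265 [221, 216, 218, 218, 210, 174, 126, 105, 101, 111, 138, 175, 209, 223, 225, 226, 227, 227, 226, 225]
310 [240, 239, 236, 226, 212, 175, 127, 106, 102, 108, 141, 178, 198, 202, 202, 201, 201, 201, 201, 201]
350 [218, 218, 218, 217, 209, 172, 119, 98, 105, 119, 150, 185, 201, 204, 203, 202, 202, 203, 204, 205]
380 [218, 217, 217, 217, 210, 177, 132, 107, 111, 140, 175, 197, 203, 204, 203, 203, 204, 205, 207, 207]
165 [207, 207, 207, 207, 208, 207, 206, 216, 224, 223, 219, 218, 219, 219, 219, 220, 219, 216, 215, 213, 207, 173, 111, 66, 58, 56, 53, 51, 51, 52] [58, 56, 57, 59, 61, 94, 168, 217, 227, 228, 228, 228, 228, 228, 228, 228, 228, 228, 228, 228, 228, 227, 228, 228, 228]
185 [133, 133, 135, 134, 129, 129, 138, 142, 141, 141, 150, 179, 209, 218, 219, 218, 216, 214, 212, 198, 141, 73, 53, 52, 51, 51, 51, 51, 51, 52] [59, 58, 58, 58, 57, 59, 59, 85, 154, 208, 220, 221, 221, 221, 221, 221, 221, 221, 221, 221, 218, 214, 222, 225, 225]
205 [126, 127, 127, 126, 129, 137, 141, 140, 140, 160, 198, 215, 219, 220, 219, 219, 217, 209, 175, 110, 60, 52, 51, 51, 52, 51, 52, 52, 51, 52] [59, 59, 58, 57, 58, 58, 59, 58, 58, 79, 150, 207, 221, 223, 223, 222, 223, 223, 223, 223, 223, 223, 220, 214, 220]
225 [127, 127, 127, 130, 137, 140, 141, 149, 181, 212, 220, 221, 221, 221, 220, 217, 202, 142, 71, 53, 52, 51, 51, 52, 51, 52, 51, 51, 51, 51] [57, 59, 58, 58, 57, 57, 56, 58, 59, 58, 59, 71, 139, 202, 219, 221, 222, 221, 221, 221, 221, 221, 221, 221, 218]
bar outer (np.float32(0.146), array([681.2,  35.6], dtype=float32))Traceback (most recent call last):
  File "<stdin>", line 11, in <module>
  File "<stdin>", line 9, in sub
IndexError: index 21 is out of bounds for axis 0 with size 21
```

The lid's back edge makes a wedge of about 2 px over 155 px with the bar. The case is therefore cocked about 0.012 rad, with the hinge side's +y end about 2 mm off the bar. To mend it, I'll push the front face low, near its +y end, with closed fingers.

Call:
play_rows(
  translation=[
    [-0.05,0.025,0],
    [-0.1,0.05,0],
    [-0.144,0.076,0],
    [-0.144,0.076,-0.04],
    [-0.144,0.076,-0.09],
    [-0.144,0.076,-0.14],
    [-0.144,0.076,-0.175],
    [-0.144,0.076,-0.187],
    [-0.137,0.077,-0.187],
    [-0.13,0.078,-0.187],
    [-0.124,0.079,-0.187],
    [-0.124,0.079,-0.187],
  ],
  yaw=[0,0,0,0,0,0,0,0,0,0,0,0],
  hand=0,
)

```text
clock: 11.95
eef_pos: [505.1, 72.2, 20.0]
eef_rot: [3.142, -0.001, 0.148]
wrist_force: [0.1, -0.0, -0.1]
finger_gap: 0.6
finger_force: 0.0
```

Call:
play_rows(
  translation=[
    [0.002,0.0003,0],
    [0.004,0.0006,0],
    [0.006,0.0009,0],
    [0.006,0.0009,0],
  ],
  yaw=[0,0,0,0],
)

```text
clock: 12.45
eef_pos: [507.9, 72.8, 19.2]
eef_rot: [-3.141, 0.006, 0.148]
wrist_force: [-21.1, -2.6, 14.6]
finger_gap: 0.3
finger_force: 10.5
```

Call:
play_rows(
  translation=[
    [0.001,0.0002,0],
    [0.0015,0.0003,0],
    [0.0015,0.0003,0],
  ],
  yaw=[0,0,0],
)

```text
clock: 12.82
eef_pos: [507.9, 72.8, 19.1]
eef_rot: [-3.141, 0.01, 0.148]
wrist_force: [-33.3, -4.9, 24.9]
finger_gap: 0.6
finger_force: 16.9
```

```bash
python3 m.py
```

```text
13.025 [507.9  72.8  19.1] [-3.141  0.01   0.148] [-33.3  -5.1  24.9] [-0.88  5.36  0.02]
side yaw, lid yaw, width [[0.149, -0.0566, 232.4326], [0.1482, -0.054, 232.2079], [0.149, -0.0534, 232.1586], [0.1491, -0.0575, 232.5899]]
```

Call:
play_rows(
  translation=[
    [-0.012,-0.002,0],
    [-0.025,-0.004,0.01],
    [-0.025,-0.004,0.06],
    [-0.025,-0.004,0.12],
    [-0.025,-0.004,0.17],
    [0.02,-0.03,0.187],
    [0.07,-0.055,0.187],
    [0.117,-0.08,0.187],
    [0.117,-0.08,0.187],
    [0.117,-0.08,0.187],
  ],
  yaw=[0,0,0,0,0,0,0,0,0,0],
  hand=0.7,
)

```text
clock: 14.28
eef_pos: [628.4, -6.4, 206.2]
eef_rot: [-3.141, 0.0, 0.148]
wrist_force: [0.2, 0.4, -0.2]
finger_gap: 65.9
finger_force: 0.0
```

```bash
cat > g.py <<'E'
from h import *
c=grab("wrist");g=np.mean([cv2.cvtColor(grab("wrist")["pixels"],cv2.COLOR_RGB2GRAY).astype(float) for _ in range(4)],0)
s=telemetry.read_state();print(s["clock"],s["eef_pos"].round(1),s["eef_rot"].round(4))
def fit(P,z,ax):
    v=cv2.fitLine(ray(c,P,z)[:,:2].astype(np.float32),cv2.DIST_HUBER,0,.01,.01).ravel()
    return float((np.arctan(-v[0]/v[1]) if ax=='y' else np.arctan(v[1]/v[0])).round(4)),v[2:].round(1).tolist()
def cross(l,o,up,th):  # first crossing of th
    b=(l>th) if up else (l<th); i=int(np.argmax(b)); i=max(i,1); return o+i-1+(th-l[i-1])/(l[i]-l[i-1]+1e-9)
print("bar outer",fit([[t,cross(g[115:145,t],115,1,150)] for t in range(180,400)],20,'y'))
print("bar inner",fit([[t,cross(g[142:160,t],142,0,160)] for t in range(215,380)],20,'y'))
print("lid back",fit([[t,cross(g[153:166,t],153,1,150)] for t in range(215,380)],58,'y'))
print("lid +y",fit([[cross(g[r,198:228],198,1,140),r] for r in range(165,225)],58,'x'))
print("side outer",fit([[cross(g[r,398:420],398,0,130),r] for r in range(160,225)],20,'x'))
for t in (225,310,380): print(t,g[146:166,t].astype(int).tolist())
E
python3 g.py
```

```text
14.525 [628.6  -6.2 207.2] [ 3.1414e+00 -9.0000e-04  1.4850e-01]
bar outer (0.1437000036239624, [685.2999877929688, 7.300000190734863])
bar inner (0.14579999446868896, [660.7999877929688, 1.7000000476837158])
lid back (0.14079999923706055, [658.0, 24.5])
lid +y (0.14409999549388885, [589.2999877929688, 109.80000305175781])
side outer (0.14710000157356262, [621.2999877929688, -112.0])
225 [238, 235, 226, 220, 211, 178, 132, 106, 111, 140, 178, 209, 222, 225, 227, 229, 229, 229, 227, 227]
310 [238, 228, 220, 220, 217, 199, 155, 114, 110, 131, 159, 186, 200, 202, 202, 202, 202, 201, 200, 201]
380 [219, 217, 217, 218, 215, 198, 155, 114, 112, 131, 151, 186, 201, 204, 204, 204, 204, 205, 207, 207]
```

The case is now parallel: lid 0.141–0.144 against the bar's 0.144–0.146, and width 224 against 225. I'll regrip the handle.

Call:
play_rows(
  translation=[
    [-0.04,0.001,0],
    [-0.09,0.002,0],
    [-0.131,0.002,0],
    [-0.131,0.002,-0.04],
    [-0.131,0.002,-0.09],
    [-0.131,0.002,-0.14],
    [-0.131,0.002,-0.165],
    [-0.131,0.002,-0.171],
    [-0.131,0.002,-0.171],
    [-0.131,0.002,-0.171],
  ],
  yaw=[-0.002,-0.002,-0.002,-0.002,-0.002,-0.002,-0.002,-0.002,-0.002,-0.002],
)

```text
clock: 15.78
eef_pos: [498.6, -4.7, 36.7]
eef_rot: [3.141, -0.002, 0.146]
wrist_force: [-0.3, -0.0, -0.6]
finger_gap: 65.6
finger_force: 0.0
```

```bash
python3 - <<'E'
from h import *
c=grab("wrist");cv2.imwrite("pics/w5.png",c["pixels"][:,:,::-1])
E
```

```text
(no output)
```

View pics/w5.png

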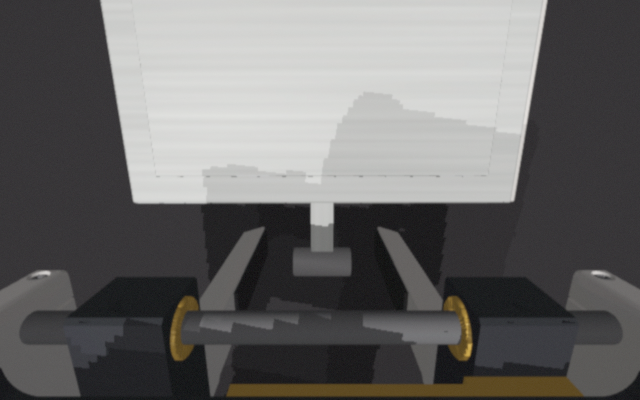

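The front edge lies level at row 203, so the case is square to the tool. The handle is centred at (322,262), so I'll move 2.5 mm back and close.

Call:
play_rows(
  translation=[
    [-0.0025,-0.0005,-0.001],
    [-0.0025,-0.0005,-0.001],
    [-0.0025,-0.0005,-0.001],
    [-0.0025,-0.0005,-0.001],
    [-0.0025,-0.0005,-0.001],
    [-0.0025,-0.0005,-0.001],
    [-0.0025,-0.0005,-0.001],
  ],
  yaw=[0,0,0,0,0,0,0],
  hand=0.1,
  force=20,
)

```text
clock: 16.7
eef_pos: [495.4, -5.3, 34.5]
eef_rot: [3.142, 0.0, 0.146]
wrist_force: [-1.3, -2.0, 0.7]
finger_gap: 31.8
finger_force: 20.0
```

Call:
play_rows(
  translation=[
    [0.0004,-0.0005,0],
    [0.0007,-0.001,0],
    [0.0007,-0.001,0],
  ],
  yaw=[0,0,0],
)

```text
clock: 17.08
eef_pos: [495.7, -5.8, 34.4]
eef_rot: [-3.141, 0.001, 0.146]
wrist_force: [-5.7, 3.6, 5.3]
finger_gap: 31.4
finger_force: 20.0
```

Call:
play_rows(
  translation=[
    [0.0001,-0.0003,0],
    [0.0003,-0.0006,0],
    [0.0003,-0.0006,0],
  ],
  yaw=[0,0,0],
)

```text
clock: 17.45
eef_pos: [495.7, -6.0, 34.4]
eef_rot: [-3.14, 0.002, 0.146]
wrist_force: [-6.3, 8.5, 6.9]
finger_gap: 31.5
finger_force: 20.0
```

That confirms contact with both bars. I'll ease the side push slightly and start lifting along the arc.

Call:
play_rows(
  translation=[
    [0.0002,0.0008,0],
    [0.0003,0.0008,0.0072],
    [0.001,0.0009,0.0144],
    [0.0019,0.0011,0.0215],
    [0.0032,0.0013,0.0286],
    [0.0047,0.0015,0.0356],
    [0.0066,0.0018,0.0426],
    [0.0087,0.0021,0.0494],
    [0.0112,0.0024,0.0562],
    [0.0112,0.0024,0.0562],
  ],
  yaw=[0,0,0,0,0,0,0,0,0,0],
)

```text
clock: 18.7
eef_pos: [508.0, -4.4, 91.1]
eef_rot: [3.141, -0.001, 0.146]
wrist_force: [0.8, 2.6, -2.2]
finger_gap: 31.4
finger_force: 20.0
```

Call:
play_rows(
  translation=[
    [0.0031,0.0004,0.0066],
    [0.0062,0.0009,0.0132],
    [0.0095,0.0014,0.0195],
    [0.0131,0.0019,0.0258],
    [0.0169,0.0025,0.0318],
    [0.021,0.0031,0.0377],
    [0.0253,0.0037,0.0434],
    [0.03,0.0044,0.0489],
    [0.03,0.0044,0.0489],
  ],
  yaw=[0,0,0,0,0,0,0,0,0],
)

```text
clock: 19.82
eef_pos: [537.9, 0.1, 139.9]
eef_rot: [-3.142, -0.0, 0.146]
wrist_force: [-1.0, 4.2, -1.2]
finger_gap: 31.7
finger_force: 20.0
```

Call:
play_rows(
  translation=[
    [0.0047,0.0009,0.0053],
    [0.0098,0.0017,0.0104],
    [0.0151,0.0025,0.0153],
    [0.0206,0.0033,0.0199],
    [0.0262,0.0042,0.0242],
    [0.032,0.005,0.0283],
    [0.0381,0.0059,0.0322],
    [0.0442,0.0068,0.0358],
    [0.0442,0.0068,0.0358],
    [0.0442,0.0068,0.0358],
  ],
  yaw=[0,0,0,0,0,0,0,0,0,0],
)

```text
clock: 21.08
eef_pos: [581.7, 6.8, 175.2]
eef_rot: [-3.142, 0.0, 0.146]
wrist_force: [2.1, 2.3, -3.2]
finger_gap: 31.6
finger_force: 20.0
```

```bash
python3 - <<'E'
from h import *
s=telemetry.read_state();print(s["clock"],s["eef_pos"].round(1),s["wrist_force"].round(1),s["moment"].round(2))
ex=np.array([.9893,.146]);p=s["eef_pos"]
x=p[:2]@ex-654;z=p[2]+19-50
print("handle rel hinge",x,z,np.hypot(x,z),np.degrees(np.arctan2(z,-x))-1.39)
c=grab("side");cv2.imwrite("pics/s2.png",cv2.resize(c["pixels"][110:270,240:440,::-1],None,fx=3.7,fy=3.7,interpolation=cv2.INTER_CUBIC))
E
```

```text
21.075 [581.7   6.8 175.2] [ 2.1  2.3 -3.2] [ 0.24 -0.1   0.04]
handle rel hinge -77.4878563059184 144.16507817488616 163.67020999576465 60.35223963953988
```

View pics/s2.png

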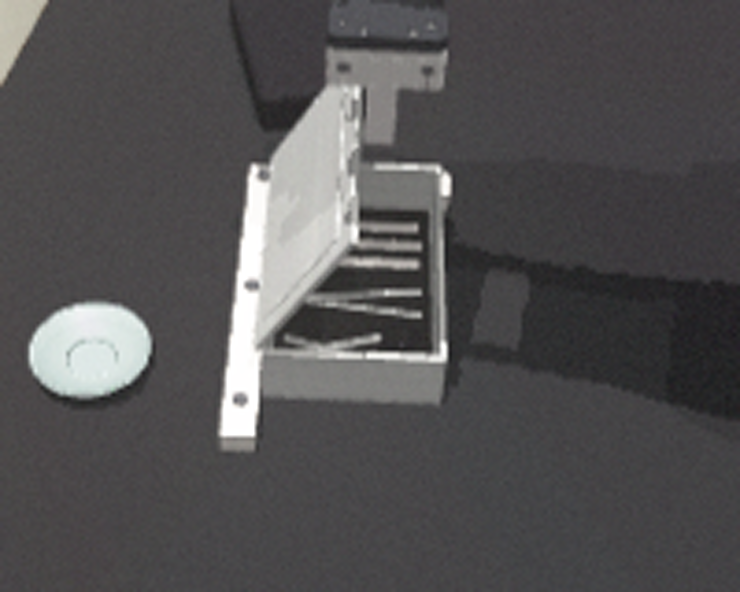

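The lid stands open at about 60°, with the case flat along the far bar and the dish and box untouched. The tool is pulling slightly away from the hinge, about 4 N. I'll shift it towards the hinge so the held pose presses the case gently into the stop.

Call:
play_rows(
  translation=[
    [0.0003,0,-0.0005],
    [0.0006,0.0001,-0.001],
    [0.0006,0.0001,-0.001],
    [0.0006,0.0001,-0.001],
  ],
  yaw=[0,0,0,0],
)

```text
clock: 21.62
eef_pos: [582.4, 6.9, 175.3]
eef_rot: [3.141, -0.001, 0.146]
wrist_force: [-5.5, 2.7, 6.4]
finger_gap: 31.9
finger_force: 20.0
```

```bash
python3 - <<'E'
from h import *
s=telemetry.read_state();print(s["clock"],s["eef_pos"].round(1),s["wrist_force"].round(1),s["finger_gap"])
c=grab("side");g=np.mean([cv2.cvtColor(grab("side")["pixels"],cv2.COLOR_RGB2GRAY).astype(float) for _ in range(4)],0)
# bottom edge of +y wall, z=0
P=[]
for t in range(314,356):
    l=g[205:228,t];d=-np.diff(l);i=int(np.argmax(d));a,b,e=d[max(i-1,0)],d[i],d[min(i+1,len(d)-1)];P.append([t,205+i+.5+.5*(a-e)/(a-2*b+e+1e-9)])
w=ray(c,P,0);v=cv2.fitLine(w[:,:2].astype(np.float32),cv2.DIST_HUBER,0,.01,.01).ravel()
ey=np.array([-.146,.9893]);print("case +y bottom yaw",np.arctan(v[1]/v[0]),"ey",v[2:]@ey, "expected ~",-178+200)
# bar top / case gap profile rows
for r in (208,212,216): print(r,g[r,295:325].astype(int).tolist())
E
```

```text
21.625 [582.4   6.9 175.3] [-5.5  2.7  6.4] 31.927239723906915
case +y bottom yaw 0.18388355 ey -18.87115373840332 expected ~ 22
208 [75, 74, 75, 75, 75, 83, 164, 254, 254, 254, 254, 254, 251, 250, 249, 164, 128, 126, 126, 127, 127, 127, 127, 126, 127, 126, 127, 125, 125, 126]
212 [74, 74, 76, 74, 73, 131, 254, 254, 254, 254, 254, 254, 254, 254, 254, 134, 130, 130, 128, 127, 130, 131, 130, 129, 128, 130, 130, 129, 128, 128]
216 [74, 75, 75, 74, 78, 156, 255, 253, 204, 173, 171, 220, 254, 255, 254, 103, 120, 118, 122, 120, 119, 127, 126, 128, 127, 128, 124, 126, 126, 125]
```

```bash
python3 - <<'E'
from h import *
c=grab("side");g=np.mean([cv2.cvtColor(grab("side")["pixels"],cv2.COLOR_RGB2GRAY).astype(float) for _ in range(4)],0)
for z,lo,hi,sg in ((0,212,226,-1),(50,200,210,1)):
    P=[]
    for t in range(316,354):
        d=sg*np.diff(g[lo:hi,t]);i=int(np.argmax(d));i=min(max(i,1),len(d)-2);a,b,e=d[i-1:i+2];P.append([t,lo+i+.5+.5*(a-e)/(a-2*b+e+1e-9)])
    w=ray(c,P,z);v=cv2.fitLine(w[:,:2].astype(np.float32),cv2.DIST_HUBER,0,.01,.01).ravel()
    ey=np.array([-.146,.9893]);print(z,"yaw",np.arctan(v[1]/v[0]),"ey",v[2:]@ey,P[0],P[-1])
E
```

```text
0 yaw 0.15485445 ey 20.73249639129639 [316, np.float64(217.30612244897563)] [353, np.float64(218.7386363636472)]
50 yaw 0.14189066 ey 14.057622840118412 [316, np.float64(203.68750000000196)] [353, np.float64(204.73615635179306)]
```

The case is still square (yaw about 0.148 against the stop's 0.147) and in place, with the lid at about 60°. I'll hand it in.

```bash
python3 -c "
from cell import manip
print(manip.sign_off())"
```

```text
the job is handed in; nothing more can be done
None
```

The job is handed in: by my measurements the case sits flush against both bars and flat on the bench, with the lid held open at about 60° and the jar, black box and dish not touched (about 22 s on the robot clock).

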